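# Shut a sealed sample box and draw its lid tight with the toggle latch

## Robot

A 6-joint arm with a two-finger parallel gripper is mounted at the origin on a cart in front of the work surface, level with it; the furniture and walls round the work are solid. World frame = base frame: x ahead of the robot, y to its left, z up, the work surface at z = 0. Lengths are in m, angles in rad, forces in N, time in s.
With the tool pointing down it reaches from about 0.425 to 0.95 m from the base axis. Payload 3.5 kg.
Tool frame: the origin (TCP) lies between the finger pads; the fingertips stand 22 mm ahead of it and the grasp point (between the pads) lies 3 mm ahead of it (ctrl.nose_length is the z of the fingertips in the tool frame, in m); z points along the fingers, y is the line along which they close (so a half turn about z gives the same grasp; the last joint's range is limited). The gripper opens to 85 mm and grips with 20 to 120 N. Pads are 22 mm wide; open, the fingers measure 114 mm over their backs; the gripper's body (76 mm by 85 mm) begins 54 mm behind the grasp point. The pads swing forward as they close: fully open they stand 13 mm farther back than shut.
Start: joints at [1.191, 0.286, 1.577, -0, 1.279, -0.15], TCP at [0.154, 0.657, 0.253] pointing down, gripper open.
Joint ranges: [-2.77, 2.77], [-0.9, 2.22], [0.21, 2.48], [-1.53, 4.67], [0.24, 2.81], [-2.84, 2.84]. Speed limits (rad/s): [2.79, 2.79, 3.14, 3.14, 3.14, 3.14].

## Interface

Orientations are given as a unit quaternion [x, y, z, w].
In Python, from plant import ctrl gives the robot as it stands. The module is installed in compiled form; this text tells all that it offers.
- The arm moves only by the tool send_rows, never from a script. Its argument "rows" is text: rows parted by semicolons, each of 7 numbers parted by spaces: the turn, a rotation vector about the tool's x, y, z in degrees, then the shift along the tool's x, y, z in mm, then the opening, from -1 (shut) to 1 (fully open). A call has 1 to 8 rows; each row is the pose to reach, as a shift and turn from the pose commanded when the call began, along the tool's axes at that moment; what a row does not reach only later rows make up. A row lasts 1/8 s, in which the tool goes at most 62.5 mm and 10.7 degrees, less where a joint would pass 70% of its speed; a pose out of reach is approached as far as the arm can. A call with a gripper value outside its range is refused whole. The fingers move at their own pace and stop on an object; "grip_force" is the grip in N (left out, the last holds). Time passes only in rows, so rows that repeat a pose let the fingers close. It gives the time, the measured TCP pose, the force, the opening and the grip force at its end, in the units of the state.
- ctrl.get_state(): the state, without advancing time (a new reading comes with each control period).
- ctrl.read_camera(name): name is "side" or "top" or "wrist"; returns a dict with "color" (480x640x3 uint8, red, green, blue), "fx", "fy", "cx", "cy" (pixels), "extrinsics" (4x4, takes a point from world to camera coordinates). Camera axes: x right, y down, z forward; pixel columns grow to the right and rows downward; lengths in m; the calibration is good to about 2 mm. A picture is of the moment at which its call begins. There is no depth.
- ctrl.sign_off(): hands the job in; it is judged then, once.
Trained networks look in a picture, given as the dict that the camera call returned (one of the last four; its "shot" number tells which), for a name from the list of things; names that differ only in an ending like _2 or _b are one class to them, and where a whole thing is asked for, a point or a joint stands for the part that bears it (a point fixed in the world has none). Each returns a list of dicts, best first, with "p" (0 to 1); they miss things now and then, are a little off and sometimes report something else, mostly with a low value. They report only what shows in the picture. A call takes as long as a camera call.
- ctrl.look_for(picture, target): "position" ([x, y, z] in m, in the coordinates of the camera as it stood for that picture, good to about 4 mm: the middle of the surface that is visible of it).
The state is a dict: "time": time; "qpos": joint angles; "dq": joint speeds; "joint_efforts": joint torques, N m; "eef_pos": TCP position; "tcp_rot": TCP orientation; "contact_force": force on the tool from outside, world axes, zero at the start; "wrist_torque": the same for the moment, N m; "opening": opening from 0.0 (shut) to 1.0 (fully open); "finger_force": force on a finger pad.
Only numpy, scipy, OpenCV 4.12 (cv2) and the standard library are available. Lean on these libraries where they do the work, as an engineer would, in place of code of your own. Each camera call takes 0.05 s, during which the arm holds its last target. There are 200 camera calls.

## Task

Shut the clear lid of the blue sample box, hook the latch's wire bail over the steel keeper on the lid's front edge, and press the red lever right down against its stop so that the latch pulls the lid tight on its foam seal. Work by feel and gently: never push on the box, lid or lever with more than about 30 N. Do not disturb the vial, the beaker or the small cup beside the box.

Things in the scene. Friction and masses are not known exactly. Their poses are not given: they have to be found in the camera images.
- case: Blue open box 150 deep (x) x 190 wide (y), rim 80 mm high, on a 12 mm base plate, 200 wide, from x = -245 to 90. Fixed. Origin under the box's centre on the worktop; x from latch to lid hinge (away from the robot at yaw 0), y left, z up. 'Case (x, z)' in mm elsewhere is this frame; the latch stands on the plate in front of the box, all in the plane y = 0.
- pivot_nominal (a point): Case (-133, 45): the lever's pivot (axis along y) as drawn. Fixed to the case. The latch foot stands on shims of unknown thickness, so the real pivot, and with it lever and bail, lies up to 3 mm higher or lower than this point; that is not reported. Axes as the case.
- lid (a joint): Hinge (along y at case (80, 85)) of the clear lid, 159.5 x 190 x 14 mm. 0 = level, top 98 mm high, front face at x = -79.5; positive = front raised (rad). Stiff (0.36 N m): stays where left. Starts open at 0.28 to 0.6. From 0.07 down a foam seal pushes back, 104 N m/rad (4 N per mm at the front). Let go unlatched it rests at 0.06 to 0.07; latched tight it is below 0.052.
- keeper (a point): Keeper at the middle of the lid's front edge: steel channel 24 mm wide, open above; groove 9 mm wide between the lid's front face and an upright nose 5 mm thick on the latch side, 8.5 mm high, ending level with the lid's top. Point: bar centre when seated, 2.5 mm above the floor and from the nose. Turns with the lid: case (-86, 92) at lid 0, (-85.5, 103.5) at 0.07. Axes as the lid.
- lever (a joint): Lever angle q (rad): 0 = home, level, pointing to case -x, on its hard stop; positive = raised; 1.57 upright; limit 1.95. Starts 1.0 to 1.35. Points r along it: pivot + r(-cos q, sin q). Red thumb pad 24 mm wide, r = 45 to 81 mm; its upper face lies 10 mm off that line, normal (sin q, cos q). Friction 0.11 N m: stays where left, never snaps home by itself. Hooked, it needs 4 to 10 N at the pad.
- pin_nominal (a point): Case (-151, 45), fixed reference point on the circle of the bail pins. The pins Q sit on the lever's crank, 18 mm from the pivot: Q = pivot + 18 mm (cos u, sin u) in case (x, z), with u = 237 deg - q. Pulling the bail along its length turns the lever against its friction (6 to 10 N at the bail). Pressed home, Q is some 5 deg past dead centre and the latch stays shut.
- bail (a joint): Angle b (rad) of the bail against the lever: a U of 5 mm wire, legs 35 mm apart, joined by a straight bar along y 87.2 mm from Q. Black finger buttons, 8 mm across, on both legs 70 mm from Q, 46 mm over their faces: pinched there it swivels between the pads. Elevation a = b - q; bar centre = Q + 87.2 mm (cos a, sin a) in case (x, z). Starts standing up, a = 1.33 to 1.93; friction holds it.
- sample_vial1: Sample vial with black cap, 25 mm across, 64 mm tall, loose, bystander left of the latch. Origin at the middle of its underside.
- beaker_100: Small glass beaker, 54 x 61 x 71 mm, loose, bystander left of the box. Origin at the middle of its underside.
- weigh_cup: Small white plastic cup, 45 mm across, 28 mm tall, loose, bystander right of the latch. Origin at the middle of its underside.

How it is judged:
On the way:
1. the lid is shut down onto its seal (0.085 rad or less) (value of joint lid below 0.085 rad), for 0.2 s.
At the end, for the whole second after the job is handed in: The lever lies fully home (within 0.03 rad of its stop) at rest, and the latch by itself holds the lid squeezed on its seal (lid below 0.052 rad; unlatched it rests at 0.06 or more), with the bail hooked over the keeper (value of joint lid below 0.052 rad and value of joint lever below 0.03 rad and velocity of joint lever below 0.05 rad/s); the robot touches nothing.
It fails at once if the robot pushes on the box or its lid with more than 30 N (contact force between any of the fingers, the arm and case above 30 N).
It fails at once if the robot pushes on the lever with more than 30 N (contact force between any of the fingers, the arm and lever_c0 above 30 N or contact force between any of the fingers, the arm and lever_c1 above 30 N).
It fails at once if the vial, the beaker or the small cup is shifted by more than 25 mm or tipped (distance of any of sample_vial1, beaker_100, weigh_cup from where it was at the start of the episode above 0.025 m or angle between any of sample_vial1, beaker_100, weigh_cup's own z axis and vertical above 0.5 rad).
It also fails if it takes over 72 s, if anything falls off the work surface, if the arm or the gripper's body presses on something with over 40 N, if the wrist force passes 120 N, or if a joint passes its speed limit or range.

## Working session

There is one attempt and no reset: what is moved stays moved. The work goes in short steps, Python scripts to look and compute and a tool call to move; the robot and the scene stay as the last step left them, time stands still between calls to the robot, and variables do not carry over. Pictures are saved under pics/ and viewed, at most 10 in all, crops included, and the job is handed in when it is done.

Besides the shell and the picture viewer there is one more tool, called after "Call:" by a JSON object that holds its "op" and its "data", one argument or row to a line. send_rows: Moves the arm, as the interface text tells. Its arguments: {"type":"object","properties":{"rows":{"type":"string"},"grip_force":{"type":"number"}},"required":["rows"]}

```bash
mkdir -p pics
cat > h.py <<'E'
import numpy as np, cv2
from plant import ctrl
from scipy.spatial.transform import Rotation as R
def w2p(c,P):
    P=np.atleast_2d(P); E=np.array(c["extrinsics"]); q=(E[:3,:3]@P.T).T+E[:3,3]
    return np.c_[c["fx"]*q[:,0]/q[:,2]+c["cx"], c["fy"]*q[:,1]/q[:,2]+c["cy"]]
def c2w(c,p):
    E=np.array(c["extrinsics"]); return E[:3,:3].T@(np.array(p)-E[:3,3])
def ray(c,u,v):
    E=np.array(c["extrinsics"]); d=np.array([(u-c["cx"])/c["fx"],(v-c["cy"])/c["fy"],1]); return -E[:3,:3].T@E[:3,3], E[:3,:3].T@d
def tri(obs):
    A=np.zeros((3,3));b=np.zeros(3)
    for c,u,v in obs:
        o,d=ray(c,u,v); d/=np.linalg.norm(d); M=np.eye(3)-np.outer(d,d); A+=M;b+=M@o
    return np.linalg.solve(A,b)
def onz(c,u,v,z):
    o,d=ray(c,u,v); return o+d*(z-o[2])/d[2]
def save(c,n): cv2.imwrite("pics/"+n,c["color"][:,:,::-1])
E
python3 - <<'E'
from h import *
np.set_printoptions(precision=4,suppress=True)
for n in ["side","top"]:
    c=ctrl.read_camera(n); save(c,n+"0.png")
    print(n,c["fx"],np.array(c["extrinsics"]).tolist())
    for t in ["case","lid","keeper","lever","bail","sample_vial1","beaker_100","weigh_cup"]:
        for r in ctrl.look_for(c,t)[:2]: print(t,round(r["p"],2),c2w(c,r["position"]))
s=ctrl.get_state();print(s)
E
```

```text
side 461.68906476212265 [[-0.9990686041613075, 0.04043181217775497, 0.015072914223825524, 0.6392192591781161], [0.010812819118318712, 0.5727514560544753, -0.8196577654913012, 0.007325910420199444], [-0.04177328239306289, -0.8187313589642827, -0.5726551796034054, 1.0306795951202496], [0.0, 0.0, 0.0, 1.0]]
case 0.83 [0.653  0.0781 0.0565]
lid 0.83 [0.6925 0.0618 0.1387]
keeper 0.83 [0.6903 0.0631 0.1439]
lever 0.89 [0.5286 0.0212 0.0874]
bail 0.46 [0.5246 0.0314 0.1149]
sample_vial1 0.76 [0.5032 0.1668 0.0442]
beaker_100 0.68 [0.6913 0.2244 0.0459]
beaker_100 0.46 [0.6532 0.076  0.06  ]
weigh_cup 0.52 [ 0.5785 -0.1308  0.0246]
weigh_cup 0.46 [0.6932 0.0621 0.1387]
top 459.6596330992481 [[-0.02927464061632302, -0.9995683096305429, -0.0024879306912432343, 0.13466250976064154], [-0.9744115780521061, 0.02909261888138325, -0.22288045245069632, 0.638095209870757], [0.22285661752523675, -0.004100476674959043, -0.9748426099203136, 0.7749724821956706], [0.0, 0.0, 0.0, 1.0]]
case 0.76 [0.6171 0.0286 0.018 ]
lid 0.67 [0.6835 0.0325 0.1539]
keeper 0.97 [0.6806 0.0342 0.1479]
lever 0.56 [0.5262 0.0154 0.1075]
sample_vial1 0.64 [0.4969 0.1584 0.0639]
sample_vial1 0.44 [0.6832 0.0322 0.147 ]
beaker_100 0.78 [0.6962 0.2102 0.0317]
weigh_cup 0.98 [ 0.5881 -0.1349  0.0101]
weigh_cup 0.55 [0.6188 0.0265 0.0168]
{'time': 0.9, 'qpos': array([ 1.191 ,  0.2863,  1.5767,  0.    ,  1.2786, -0.15  ]), 'dq': array([-0.0008,  0.0005, -0.0012,  0.0013,  0.0013, -0.0011]), 'joint_efforts': array([ -0.0003, -40.5973, -29.2936,  -0.0001,   0.0006,  -0.    ]), 'eef_pos': array([0.1537, 0.6573, 0.2534]), 'tcp_rot': array([0.1146, 0.9934, 0.    , 0.    ]), 'contact_force': array([-0.0405, -0.5631, -0.048 ]), 'wrist_torque': array([ 0.0179,  0.0103, -0.0306]), 'finger_force': 0.0, 'opening': 1.0002678764650834}
```

View pics/side0.png

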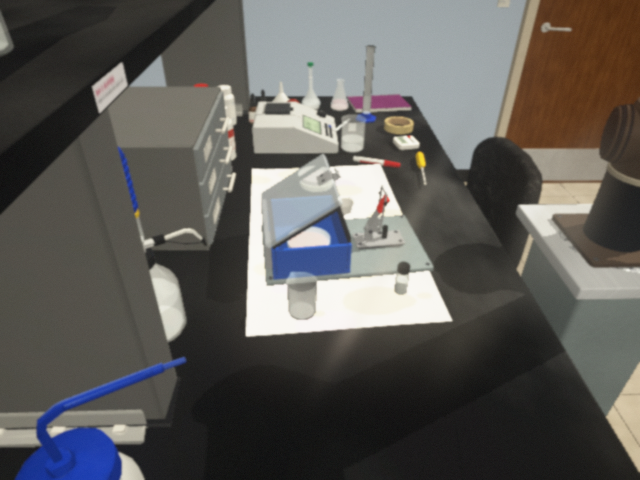

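View pics/top0.png

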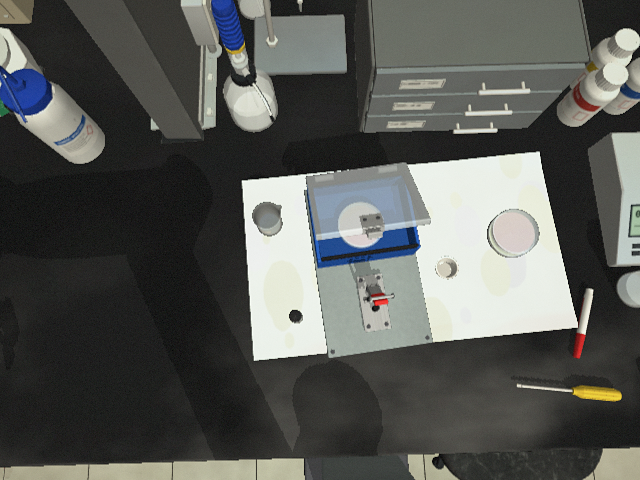

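Side picture: box around (310,235), open lid, lever (382,200), vial (402,277), beaker (302,297). Top picture: plate corners near (328,356) and (434,344), keeper (372,222), lever (378,299), vial (296,316), cup (446,267). I'll look at crops to fit the case pose.

Run:
```python
import cv2,numpy as np
t=cv2.imread("pics/top0.png")[155:362,295:445]; s=cv2.imread("pics/side0.png")[150:285,255:435]
t=cv2.resize(t,None,fx=2.8,fy=2.8,interpolation=cv2.INTER_CUBIC); s=cv2.resize(s,None,fx=2.1,fy=2.1,interpolation=cv2.INTER_CUBIC)
o=np.zeros((580,800,3),np.uint8); o[:t.shape[0],:t.shape[1]]=t; o[:s.shape[0],421:421+s.shape[1]]=s
cv2.imwrite("pics/crop0.png",o)
```

```text
(no output)
```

View pics/crop0.png

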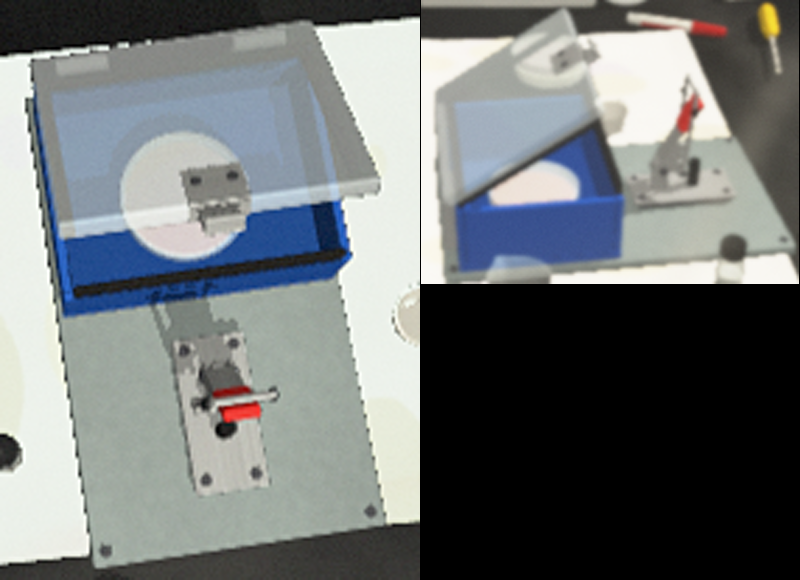

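```bash
cat > fit0.py <<'E'
from h import *
from scipy.optimize import least_squares
np.set_printoptions(precision=4,suppress=True)
T=ctrl.read_camera("top"); S=ctrl.read_camera("side")
obs=[(T,327.9,357.9,(-.245,.1,.012)),(T,432.1,342.1,(-.245,-.1,.012)),(T,318.6,267.9,(-.075,.095,.012)),(T,420,246,(-.075,-.095,.08)),
(S,349.8,274.8,(-.075,.095,.012)),(S,351.2,243.8,(-.075,.095,.08)),(S,272.6,247.6,(.075,.095,.08)),(S,273.6,277.6,(.075,.095,.012))]
def W(p,P): c,s=np.cos(p[2]),np.sin(p[2]); P=np.array(P); return np.array([p[0]+c*P[0]-s*P[1],p[1]+s*P[0]+c*P[1],P[2]])
f=lambda p:np.concatenate([w2p(c,W(p,P))[0]-[u,v] for c,u,v,P in obs])
r=least_squares(f,[.66,.05,0.1],loss="soft_l1"); print(r.x,np.degrees(r.x[2])); print(f(r.x).reshape(-1,2))
E
python3 fit0.py
```

```text
[0.6788 0.029  0.1123] 6.433509669843618
[[-0.0695 -0.0909]
 [ 1.0905  0.1898]
 [-1.0273  0.2238]
 [ 1.1969  1.5757]
 [-0.0944 -2.6197]
 [ 0.2219  0.2638]
 [-1.4261  2.7741]
 [-0.6498  1.2479]]
```

```bash
cat >> h.py <<'E'
CASE=[0.6788,0.029,0.1123]
def cw(x,z,y=0,C=None):
    "case mm -> world m"
    C=C or CASE; c,s=np.cos(C[2]),np.sin(C[2]); return np.array([C[0]+(c*x-s*y)/1e3,C[1]+(s*x+c*y)/1e3,z/1e3])
def toc(P):
    c,s=np.cos(CASE[2]),np.sin(CASE[2]); d=np.array(P)[:2]-CASE[:2]; return 1e3*np.array([c*d[0]+s*d[1],-s*d[0]+c*d[1],P[2]])
def delta(P,pitch=0,st=None):
    "turn(deg) & shift(mm) in present tool axes to reach world P with y along case y, pointing down, pitched (deg, about case y)"
    st=st or ctrl.get_state(); R0=R.from_quat(st["tcp_rot"])
    Rt=R.from_euler("z",CASE[2])*R.from_euler("y",pitch,degrees=True)*R.from_matrix(np.array([[-1,0,0],[0,1,0],[0,0,-1.]]))
    print("turn",(R0.inv()*Rt).as_rotvec(degrees=True).round(1),"shift",(R0.inv().apply(np.array(P)-st["eef_pos"])*1e3).round(1))
E
python3 - <<'E'
from h import *
delta(cw(-110,330))
E
```

```text
turn [  0.    0.  -19.6] shift [-550.7 -529.1  -76.6]
```

Call:
{"op": "send_rows", "data": {
  "rows": "0 0 0 -30 -30 -30 1; 0 0 -2 -65 -65 -60 1; 0 0 -5 -105 -105 -77 1; 0 0 -7 -145 -143 -77 1; 0 0 -9 -187 -182 -77 1; 0 0 -12 -230 -222 -77 1; 0 0 -14 -272 -262 -77 1; 0 0 -16 -314 -302 -77 1"
}}

```text
time: 2.0
eef_pos: [0.3914, 0.29, 0.3307]
tcp_rot: [-0.025, 1.0, 0.0, 0.001]
contact_force: [0.4, -0.1, -0.9]
opening: 1.002
finger_force: 0.0
```

Run:
```python
from h import *
delta(cw(-110,330)); print(ctrl.get_state()["qpos"])
```

```text
turn [ 0.   0.1 -3.5] shift [-164.  -282.     0.8]
[ 4.29109155e-01 -1.91881457e-01  1.93270663e+00 -1.18087798e-05
  1.39956242e+00 -1.19248467e+00]
```

Call:
{"op": "send_rows", "data": {
  "rows": "0 0 -1 -27 -47 0 1; 0 0 -2 -54 -94 0 1; 0 0 -3 -82 -141 0 1; 0 0 -3.5 -110 -188 0 1; 0 0 -3.5 -137 -235 0 1; 0 0 -3.5 -164 -282 0 1; 0 0 -3.5 -164 -282 0 1"
}}

```text
time: 2.88
eef_pos: [0.5696, 0.0152, 0.3298]
tcp_rot: [-0.053, 0.999, -0.0, -0.0]
contact_force: [0.2, 0.4, -0.4]
opening: 0.999
finger_force: 0.0
```

Run:
```python
from h import *
np.set_printoptions(precision=4,suppress=True)
c=ctrl.read_camera("wrist"); save(c,"w1.png")
E=np.array(c["extrinsics"]); print(-E[:3,:3].T@E[:3,3], E[2,:3], c["fx"])
for t in ["keeper","lever","bail","lid","pivot_nominal"]:
    for r in ctrl.look_for(c,t)[:2]: print(t,round(r["p"],2),c2w(c,r["position"]),toc(c2w(c,r["position"])))
print(ctrl.get_state()["eef_pos"])
for n,P in dict(pl=cw(-245,12,100),pr=cw(-245,12,-100),piv=cw(-133,45),bl=cw(-75,80,95),br=cw(-75,80,-95),bm=cw(-75,12,0),q=cw(-150,48)).items(): print(n,w2p(c,P))
```

```text
[0.4969 0.0068 0.449 ] [ 0.2882  0.0311 -0.9571] 395.3109441219038
keeper 0.72 [0.6703 0.0232 0.1596] [ -9.1254  -4.7734 159.5557]
lever 0.66 [0.5231 0.0105 0.1209] [-156.8334   -0.9195  120.8662]
lever 0.5 [0.5243 0.008  0.1381] [-155.8984   -3.5292  138.0803]
bail 0.75 [0.5249 0.0088 0.1376] [-155.2129   -2.833   137.5555]
lid 0.9 [0.6696 0.0261 0.1559] [ -9.463   -1.8705 155.8966]
pivot_nominal 0.85 [0.6097 0.0217 0.0226] [-69.4744   0.5061  22.569 ]
[0.5679 0.0194 0.3306]
pl [[415.8475  53.6691]]
pr [[218.3568  54.8935]]
piv [[317.7034 169.7242]]
bl [[415.8275 233.7235]]
br [[220.5043 234.8085]]
bm [[317.7928 217.4441]]
q [[317.6425 152.9006]]
```

View pics/w1.png

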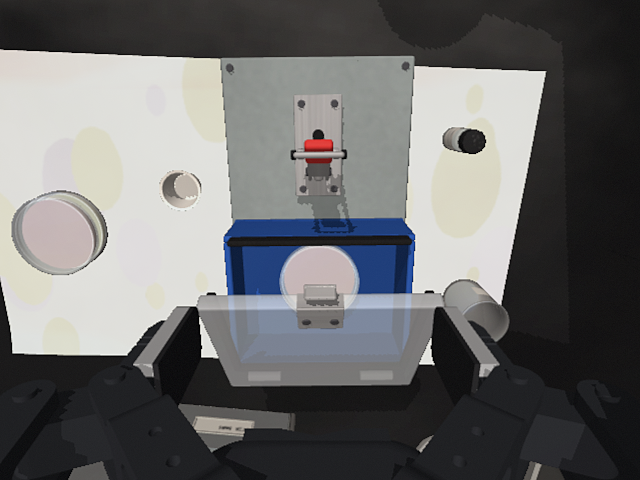

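The wrist view shows latch centred at (318,150), bail bar between (292,155) and (346,155), plate edges at columns 221–414, keeper at (320,293) on the raised lid. The yaw fits well; moving to press the lid.

Run:
```python
from h import *
print(ctrl.nose_length, [ (k, ctrl.get_state()[k]) for k in ("eef_pos","opening")])
delta(cw(-45,190))
im=cv2.imread("pics/w1.png").astype(int)
for r in (80,120,180): # plate vs white paper: blue-ish grey
    g=im[r,:,2]; print(r,[i for i in range(205,430) if abs(g[i+2]-g[i-2])>40][:40])
b=im[:,:,0]-im[:,:,2]
for r in (226,232,250,270): x=np.where(b[r]>60)[0]; print(r,x.min(),x.max())
for col in (240,300,345,400): x=np.where(b[:,col]>60)[0]; print("col",col,x.min())
```

```text
0.022 [('eef_pos', array([0.56788847, 0.01936898, 0.33060136])), ('opening', 0.9968514355094694)]
turn [0. 0. 0.] shift [-66.2  -2.9 140.6]
80 [219, 220, 221, 222, 224, 411, 412, 413, 414]
120 [222, 223, 224, 225, 227, 295, 339, 340, 409, 410, 411, 412]
180 [227, 228, 229, 230, 306, 307, 321, 322, 327, 331, 343, 405, 406, 407, 408, 409]
226 232 406
232 228 411
250 225 414
270 226 412
col 240 220
col 300 219
col 345 219
col 400 218
```

Call:
{"op": "send_rows", "data": {
  "rows": "0 0 0 -20 -1 35 0; 0 0 0 -40 -2 70 -1; 0 0 0 -66 -3 105 -1; 0 0 0 -66 -3 130 -1; 0 0 0 -66 -3 140 -1; 0 0 0 -66 -3 145 -1; 0 0 0 -66 -3 150 -1; 0 0 0 -66 -3 155 -1"
}}

```text
time: 4.18
eef_pos: [0.6348, 0.0224, 0.1765]
tcp_rot: [-0.055, 0.998, -0.0, 0.001]
contact_force: [0.3, 0.3, 2.6]
opening: 0.001
finger_force: 0.7
```

Run:
```python
from h import *
s=ctrl.get_state(); print(toc(s["eef_pos"]),s["contact_force"],s["opening"])
```

```text
[-44.44513815  -1.62089451 176.47615667] [0.25119865 0.25352686 2.58004462] 0.0006889566095743403
```

Call:
{"op": "send_rows", "data": {
  "rows": "0 0 0 0 0 7 -1; 0 0 0 0 0 14 -1; 0 0 0 0 0 21 -1; 0 0 0 0 0 28 -1; 0 0 0 0 0 34 -1; 0 0 0 0 0 39 -1; 0 0 0 0 0 43 -1; 0 0 0 0 0 45 -1"
}}

```text
time: 5.18
eef_pos: [0.6342, 0.0225, 0.1299]
tcp_rot: [-0.055, 0.998, 0.0, -0.0]
contact_force: [-1.0, -0.1, 1.0]
opening: -0.002
finger_force: 0.4
```

Run:
```python
from h import *
s=ctrl.get_state(); print(toc(s["eef_pos"]),s["contact_force"],s["opening"])
```

```text
[-45.03832213  -1.5064254  129.87766829] [-0.95727366 -0.10503305  1.01676483] -0.0016141552468652775
```

Call:
{"op": "send_rows", "data": {
  "rows": "0 0 0 0 0 2 -1; 0 0 0 0 0 3 -1; 0 0 0 0 0 4 -1; 0 0 0 0 0 4 -1"
}}

```text
time: 5.68
eef_pos: [0.6342, 0.0224, 0.128]
tcp_rot: [-0.055, 0.998, -0.0, -0.001]
contact_force: [-4.8, 0.3, 7.5]
opening: 0.0
finger_force: 3.6
```

Run:
```python
from h import *
delta(cw(-100,250))
```

```text
turn [-0.  -0.1 -0.1] shift [  55.1    1.5 -122. ]
```

Call:
{"op": "send_rows", "data": {
  "rows": "0 0 0 0 1 -30 -1; 0 0 0 10 2 -60 -0.5; 0 0 0 30 2 -90 0; 0 0 0 55 2 -122 0.5; 0 0 0 55 2 -122 1; 0 0 0 55 2 -122 1"
}}

```text
time: 6.42
eef_pos: [0.5795, 0.0184, 0.2475]
tcp_rot: [-0.055, 0.998, 0.0, -0.0]
contact_force: [-0.3, -0.5, 0.2]
opening: 0.995
finger_force: 0.0
```

Run:
```python
from h import *
import pickle
c=ctrl.read_camera("wrist"); save(c,"w2.png"); pickle.dump(c,open("w2.pkl","wb"))
print(toc(ctrl.get_state()["eef_pos"])); 
for t in ["keeper","lever","bail","lid"]:
    for r in ctrl.look_for(c,t)[:1]: print(t,round(r["p"],2),toc(c2w(c,r["position"])))
delta(cw(-160,250))
```

```text
[-100.04314717    0.62284766  246.74938789]
keeper 0.68 [-12.0594858   -4.72311984 104.79044796]
lever 0.73 [-155.3375022     1.13061584  120.66885449]
bail 0.62 [-156.75591544   -1.98277199  140.82437285]
lid 0.92 [-13.49904267  -3.82011746 102.99538175]
turn [ 0.  -0.1 -0.1] shift [60.  -0.7 -3.1]
```

View pics/w2.png

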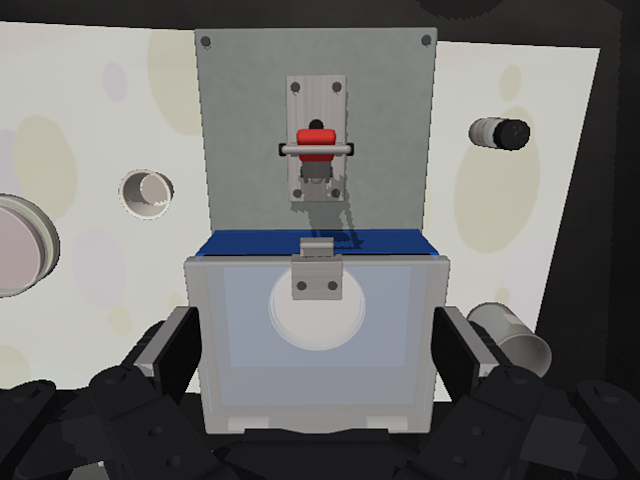

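Lid is shut (front edge at row 257, keeper nose at (317,240)); bail bar at row 149, columns 283–351. Second wrist view next.

Call:
{"op": "send_rows", "data": {
  "rows": "0 0 0 30 -1 0 1; 0 0 0 60 -1 -3 1; 0 0 0 60 -1 -3 1; 0 0 0 60 -1 -3 1"
}}

```text
time: 7.18
eef_pos: [0.5206, 0.0107, 0.2513]
tcp_rot: [-0.055, 0.998, -0.0, 0.0]
contact_force: [-0.2, 0.5, 0.0]
opening: 1.002
finger_force: 0.0
```

Run:
```python
from h import *
import pickle
c=ctrl.read_camera("wrist"); save(c,"w3.png"); pickle.dump(c,open("w3.pkl","wb"))
a=pickle.load(open("w2.pkl","rb"))
print(toc(ctrl.get_state()["eef_pos"])); 
th=.065
for n,C in (("w2",a),("w3",c)):
    for l,P in dict(lidL=(-159.5,13,95),lidR=(-159.5,13,-95),noseL=(-173.5,13,12),noseR=(-173.5,13,-12)).items():
        x=80+P[0]*np.cos(th)+P[1]*np.sin(th); z=85-P[0]*np.sin(th)+P[1]*np.cos(th)
        print(n,l,round(x,1),round(z,1),w2p(C,cw(x,z,P[2])))
    print(n,"plate",w2p(C,cw(-245,12,100)),w2p(C,cw(-245,12,-100)))
for t in ["keeper","lever","bail"]:
    for r in ctrl.look_for(c,t)[:1]: print(t,round(r["p"],2),toc(c2w(c,r["position"])))
o=np.zeros((600,800,3),np.uint8)
A=cv2.resize(a["color"][110:275,250:385],None,fx=2.9,fy=2.9); B=cv2.resize(c["color"][150:360,250:385],None,fx=2.9,fy=2.9)
o[:A.shape[0],:A.shape[1]]=A; B=B[:600]; o[:B.shape[0],400:400+B.shape[1]]=B
cv2.imwrite("pics/crop23.png",o[:,:,::-1]); print(A.shape,B.shape)
```

```text
[-159.10909066   -0.48635864  251.28460408]
w2 lidL -78.3 108.3 [[452.38477516 260.09270927]]
w2 lidR -78.3 108.3 [[178.93327735 260.46014654]]
w2 noseL -92.3 109.2 [[333.23605285 241.45923808]]
w2 noseR -92.3 109.2 [[298.06387135 241.50586742]]
w2 plate [[439.50073221  24.32398241]] [[191.22679443  24.60164983]]
w3 lidL -78.3 108.3 [[444.27676399 332.87538748]]
w3 lidR -78.3 108.3 [[190.1552983  333.20394824]]
w3 noseL -92.3 109.2 [[333.54584916 316.81736047]]
w3 noseR -92.3 109.2 [[300.90096734 316.85936274]]
w3 plate [[433.30761218 102.12035922]] [[200.22016749 102.4008534 ]]
keeper 0.59 [-36.63819901  -2.24054177 106.65812818]
lever 0.71 [-154.90054585    0.48986835  119.16941032]
bail 0.79 [-155.47368091    0.98322981  133.41995805]
(478, 392, 3) (600, 392, 3)
```

View pics/crop23.png

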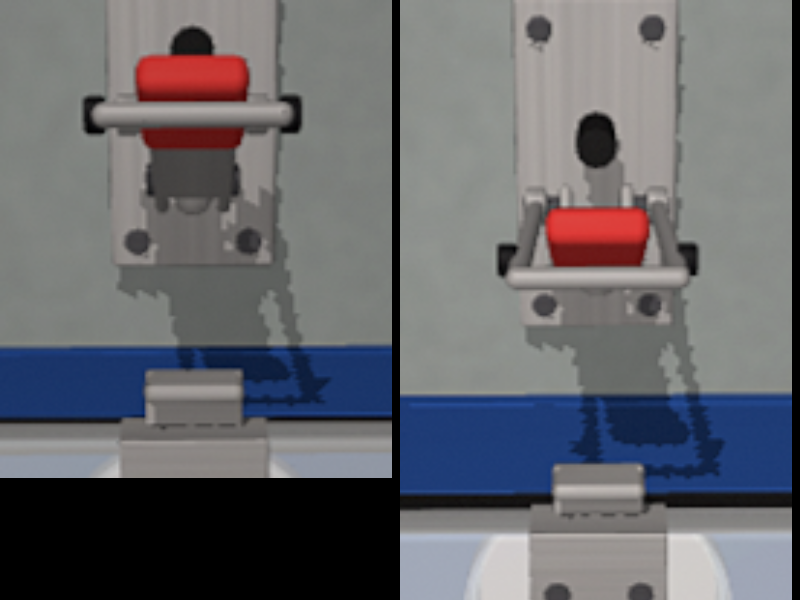

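Run:
```python
from h import *
import pickle
a,c=[pickle.load(open(f,"rb")) for f in ("w2.pkl","w3.pkl")]
p=lambda x,y:(250+x/2.9,110+y/2.9); q=lambda x,y:(250+(x-400)/2.9,150+y/2.9)
for n,A,B in [("bar",p(192.5,114),q(599,278)),("butL",p(291,114),q(687,260)),("butR",p(94,114),q(508,260)),("noseL",p(243,385),q(643,485)),("noseR",p(146,385),q(553,485)),("padcornerL",p(243,68),q(645,224))]:
    P=tri([(a,*A),(c,*B)]); print(n,toc(P), w2p(a,P)-A, w2p(c,P)-B)
```

```text
bar [-155.80960797    0.64125204  135.68529176] [[ 0.25154344 -0.00594253]] [[-0.23031284  0.00507417]]
butL [-154.49222592   21.27856576  118.40282392] [[-0.2003307  0.0004977]] [[0.18445284 0.00306237]]
butR [-154.55072654  -20.18011892  118.43645271] [[ 0.25528469 -0.00911755]] [[-0.23489845  0.01229213]]
noseL [-90.52350335  12.41786299 106.60949961] [[-0.14413912 -0.00023635]] [[0.1338901  0.00137934]]
noseR [-90.53987309 -10.65054154 106.56942999] [[-0.12507657  0.00394987]] [[ 0.1161539  -0.00452729]]
padcornerL [-164.06687862   11.08578451  121.93394483] [[ 0.21023373 -0.00393855]] [[-0.19324901  0.00145287]]
```

Run:
```python
from h import *
delta(cw(-154.5,119,0.5))
```

```text
turn [ 0.  -0.  -0.1] shift [ -4.8   0.9 132.2]
```

Call:
{"op": "send_rows", "data": {
  "rows": "0 0 0 -5 1 40 1; 0 0 0 -5 1 80 0.7; 0 0 0 -5 1 110 0.5; 0 0 0 -5 1 125 0.4; 0 0 0 -5 1 132 0.3; 0 0 0 -5 1 132 0.15; 0 0 0 -5 1 132 0.0; 0 0 0 -5 1 132 -0.1",
  "grip_force": 28
}}

```text
time: 8.38
eef_pos: [0.5255, 0.0123, 0.1205]
tcp_rot: [-0.055, 0.998, -0.0, 0.001]
contact_force: [-0.1, 1.0, 1.6]
opening: 0.524
finger_force: 28.9
```

Call:
{"op": "send_rows", "data": {
  "rows": "0 0 0 0 0 0 -0.3; 0 0 0 0 0 0 -0.3; 0 0 0 0 0 0 -0.3"
}}

```text
time: 8.75
eef_pos: [0.5254, 0.0123, 0.1203]
tcp_rot: [-0.055, 0.998, -0.0, 0.001]
contact_force: [-0.9, 1.5, 6.6]
opening: 0.52
finger_force: 29.1
```

Run:
```python
from h import *
s=ctrl.get_state(); print(toc(s["eef_pos"]),s["contact_force"],s["opening"],s["finger_force"])
c=ctrl.read_camera("wrist"); save(c,"w4.png")
```

```text
[-154.26816826    0.55627163  120.32679076] [-0.90363523  1.49960421  6.63139075] 0.5199136180516696 29.069300293922424
```

View pics/w4.png

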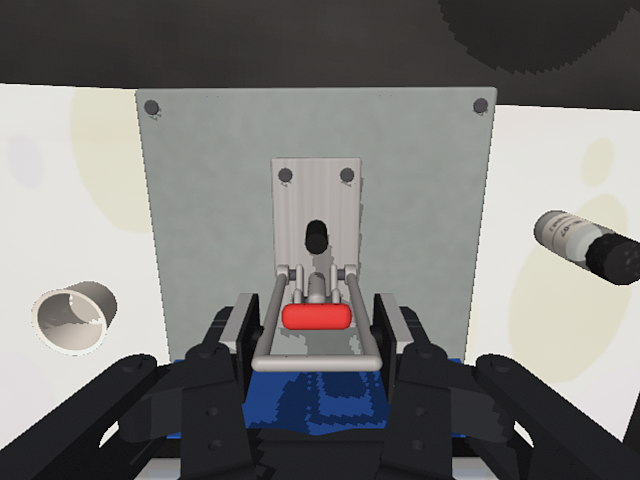

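Bail pinched (opening 0.52, bar at row 361 between the fingers, lever pad clear at (317,316)). Computing the swing path.

```bash
cat > path.py <<'E'
import numpy as np
from scipy.optimize import brentq
def Qof(q,s): u=np.radians(237)-q; return np.array([-133,45+s])+18*np.array([np.cos(u),np.sin(u)])
def qbar(bar,s):  # lever angle for bar position
    f=lambda q:np.linalg.norm(np.array(bar)-Qof(q,s))-87.2
    g=np.linspace(.2,2.3,200); v=[f(x) for x in g]
    r=[brentq(f,g[i],g[i+1]) for i in range(199) if v[i]*v[i+1]<0]; return r
def but(bar,Q): d=(np.array(bar)-Q)/87.2; return np.array(bar)-17.2*d
if __name__=="__main__":
    for s in (-1.5,1.5,3):
        st=np.array([-158.3,137.5]); q0=qbar(st,s); print(s,"q0",q0)
        a0=np.radians(94.3); q0=min(q0,key=lambda q:abs(q-1.22)) if q0 else 1.22
        B0=but(st,st-87.2*np.array([np.cos(a0),np.sin(a0)]))
        for q,a in [(1.4,94),(1.6,92),(1.75,90),(1.75,80),(1.75,70),(1.75,60),(1.75,52),(1.75,48)]:
            Q=Qof(q,s); b=Q+87.2*np.array([np.cos(np.radians(a)),np.sin(np.radians(a))]); print(q,a,b.round(1),"tool",((but(b,Q)-B0)*[-1,-1]).round(1))
        for b in [(-84,114),(-84,111),(-84,108),(-84,105),(-84,102.5)]:
            for q in qbar(b,s): print(round(q,2),b,"tool",((but(b,Qof(q,s))-B0)*[-1,-1]).round(1))
E
python3 path.py
```

```text
-1.5 q0 [1.4092396669152323]
1.4 94 [-155.6  137.6] tool [-2.6 -0.1]
1.6 92 [-150.8  140.9] tool [-6.8 -3.3]
1.75 90 [-146.1  143. ] tool [-10.9  -5.5]
1.75 80 [-131.   141.7] tool [-23.1  -4.4]
1.75 70 [-116.3  137.8] tool [-34.8  -1.3]
1.75 60 [-102.5  131.4] tool [-45.9   3.9]
1.75 52 [-92.4 124.6] tool [-54.    9.4]
1.75 48 [-87.8 120.6] tool [-57.7  12.5]
1.63 (-84, 114) tool [-60.5  18.1]
1.52 (-84, 111) tool [-60.3  20.9]
1.4 (-84, 108) tool [-60.1  23.7]
1.27 (-84, 105) tool [-59.9  26.5]
1.16 (-84, 102.5) tool [-59.8  28.9]
1.5 q0 [1.2273813848896364]
1.4 94 [-155.6  140.6] tool [-2.6 -3.1]
1.6 92 [-150.8  143.9] tool [-6.8 -6.3]
1.75 90 [-146.1  146. ] tool [-10.9  -8.5]
1.75 80 [-131.   144.7] tool [-23.1  -7.4]
1.75 70 [-116.3  140.8] tool [-34.8  -4.3]
1.75 60 [-102.5  134.4] tool [-45.9   0.9]
1.75 52 [-92.4 127.6] tool [-54.    6.4]
1.75 48 [-87.8 123.6] tool [-57.7   9.5]
1.52 (-84, 114) tool [-60.3  17.9]
1.4 (-84, 111) tool [-60.1  20.7]
1.27 (-84, 108) tool [-59.9  23.5]
1.13 (-84, 105) tool [-59.8  26.4]
1.01 (-84, 102.5) tool [-59.8  28.9]
3 q0 [1.141049620275207]
1.4 94 [-155.6  142.1] tool [-2.6 -4.6]
1.6 92 [-150.8  145.4] tool [-6.8 -7.8]
1.75 90 [-146.1  147.5] tool [-10.9 -10. ]
1.75 80 [-131.   146.2] tool [-23.1  -8.9]
1.75 70 [-116.3  142.3] tool [-34.8  -5.8]
1.75 60 [-102.5  135.9] tool [-45.9  -0.6]
1.75 52 [-92.4 129.1] tool [-54.    4.9]
1.75 48 [-87.8 125.1] tool [-57.7   8. ]
1.46 (-84, 114) tool [-60.2  17.8]
1.33 (-84, 111) tool [-60.   20.6]
1.2 (-84, 108) tool [-59.9  23.4]
1.06 (-84, 105) tool [-59.8  26.4]
0.92 (-84, 102.5) tool [-59.8  28.9]
```

Call:
{"op": "send_rows", "data": {
  "rows": "0 0 0 -3 0 -3 -0.3; 0 0 0 -7 0 -6 -0.3; 0 0 0 -11 0 -8.5 -0.3; 0 0 0 -17 0 -8 -0.3; 0 0 0 -23 0 -7.5 -0.3; 0 0 0 -29 0 -6 -0.3; 0 0 0 -35 0 -4.5 -0.3; 0 0 0 -35 0 -4.5 -0.3"
}}

```text
time: 9.8
eef_pos: [0.5602, 0.0164, 0.124]
tcp_rot: [-0.055, 0.998, 0.0, 0.0]
contact_force: [-3.1, 0.4, -3.3]
opening: 0.518
finger_force: 30.0
```

Run:
```python
from h import *
s=ctrl.get_state(); print(toc(s["eef_pos"]),s["contact_force"],s["opening"],s["finger_force"])
```

```text
[-119.28176559    0.77619131  124.02315274] [-3.1404294   0.40635399 -3.34028065] 0.5175735114411896 29.999625384807587
```

Call:
{"op": "send_rows", "data": {
  "rows": "0 0 0 -5.5 0 2.5 -0.3; 0 0 0 -11 0 5.5 -0.3; 0 0 0 -15 0 8 -0.3; 0 0 0 -19 0 11 -0.3; 0 0 0 -22.5 0 14 -0.3; 0 0 0 -22.5 0 14 -0.3"
}}

```text
time: 10.55
eef_pos: [0.5829, 0.0188, 0.1102]
tcp_rot: [-0.055, 0.998, 0.0, 0.001]
contact_force: [-1.9, 3.4, 0.8]
opening: 0.522
finger_force: 30.2
```

Run:
```python
from h import *
import pickle
s=ctrl.get_state(); print(toc(s["eef_pos"]),s["contact_force"],s["opening"],s["finger_force"])
c=ctrl.read_camera("wrist"); save(c,"w5.png"); pickle.dump(c,open("w5.pkl","wb"))
cv2.imwrite("pics/w5c.png",cv2.resize(c["color"][240:440,220:420,::-1],None,fx=2.9,fy=2.9))
for z,x in ((109,-92.3),(109,-87.5),(122,-87.8)): print(x,z,w2p(c,cw(x,z,0.8)))
```

```text
[-96.43666947   0.59030736 110.20988083] [-1.8983563   3.40244717  0.7809322 ] 0.522451159789575 30.2000293135643
-92.3 109 [[317.919317   349.77698974]]
-87.5 109 [[317.91371642 361.69505786]]
-87.8 122 [[318.13855688 384.94042254]]
```

View pics/w5c.png

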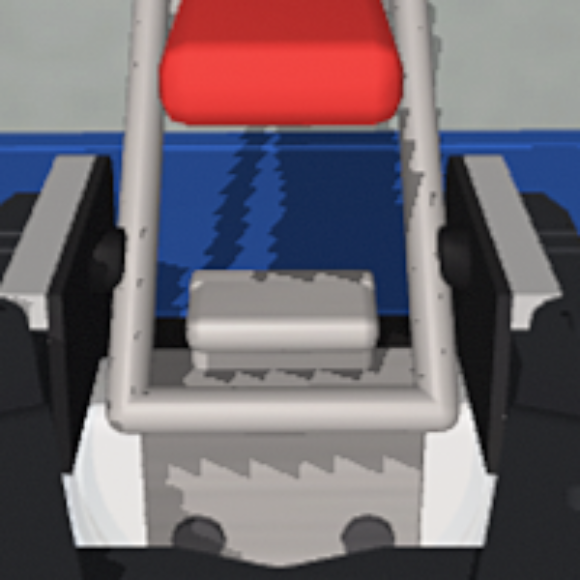

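View shows nose top edge rows ≈350–361, bar at row ≈381 beyond it and above the groove, lever pad clear. Solving for the bar position.

Run:
```python
from h import *
import pickle
from scipy.optimize import least_squares
c=pickle.load(open("w5.pkl","rb"))
for ad in (46,48,50,52,54):
    a=np.radians(ad)
    def f(p):
        B=p-17.2*np.array([np.cos(a),np.sin(a)])
        return [w2p(c,cw(*p,0.8))[0,1]-381.4, w2p(c,cw(*B,0.8))[0,1]-326.2]
    r=least_squares(f,[-88,121]); p=r.x; print(ad,p, "Q",p-87.2*np.array([np.cos(a),np.sin(a)]),"barwidth",w2p(c,cw(*p,20.8))[0,0]-w2p(c,cw(*p,-19.2))[0,0], "but",p-17.2*np.array([np.cos(a),np.sin(a)]))
```

```text
46 [-92.36197919 126.28826895] Q [-152.9361891    63.56183837] barwidth 130.57870490749912 but [-104.31010317  113.91562439]
48 [-93.20424479 127.40693484] Q [-151.55243366   62.60470606] barwidth 132.0135202034204 but [-104.71329122  114.62484384]
50 [-94.13989929 128.64963641] Q [-150.19097886   61.85056097] barwidth 133.64485210373027 but [-105.19584618  115.47367198]
52 [-95.16780275 130.01485962] Q [-148.8534834   61.3003219] barwidth 135.48413776536006 but [-105.75718013  116.46107465]
54 [-96.28670283 131.50094115] Q [-147.54157683   60.95465924] barwidth 137.54467134326447 but [-106.39660917  117.58584885]
```

Call:
{"op": "send_rows", "data": {
  "rows": "0 0 0 -2 0 3 -0.3; 0 0 0 -3.5 0 6 -0.3; 0 0 0 -3.5 0 8.5 -0.3; 0 0 0 -3.5 0 10.5 -0.3; 0 0 0 -3.5 0 12.5 -0.3; 0 0 0 -3.5 0 12.5 -0.3"
}}

```text
time: 11.35
eef_pos: [0.5887, 0.0193, 0.0998]
tcp_rot: [-0.055, 0.998, 0.0, 0.005]
contact_force: [3.1, 5.8, 6.1]
opening: 0.52
finger_force: 30.6
```

Run:
```python
from h import *
s=ctrl.get_state(); print(toc(s["eef_pos"]),s["contact_force"],s["wrist_torque"],s["opening"])
```

```text
[-90.59562591   0.46688781  99.785969  ] [3.08917761 5.78735923 6.13483221] [ 0.89958846 -0.38151871 -0.06448456] 0.5198147419204722
```

Run:
```python
from h import *
import pickle
c=ctrl.read_camera("wrist"); pickle.dump(c,open("w6.pkl","wb"))
cv2.imwrite("pics/w6c.png",cv2.resize(c["color"][240:440,220:420,::-1],None,fx=2.9,fy=2.9))
for z,x in ((109,-92.3),(109,-87.5),(108.3,-78.3),(112,-84)): print(x,z,w2p(c,cw(x,z,0.8)))
s=ctrl.get_state(); print(toc(s["eef_pos"]),s["contact_force"])
```

```text
-92.3 109 [[318.49420084 352.58395787]]
-87.5 109 [[318.49143851 365.50672951]]
-78.3 108.3 [[318.47285468 388.07057664]]
-84 112 [[318.5496255  380.69574256]]
[-90.61665466   0.4719254   99.78639707] [3.33005482 4.46633759 5.59045643]
```

View pics/w6c.png

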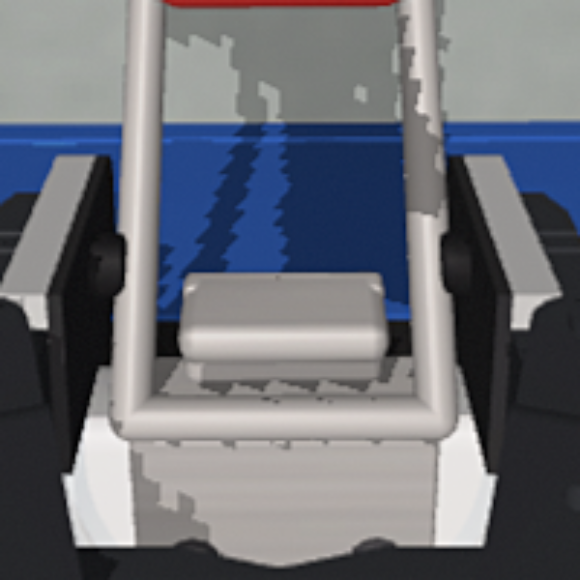

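Nose top at rows 353–365, bar at row 384 almost on the lid's edge: about 2–3 mm too far forward. Back off and go down.

Call:
{"op": "send_rows", "data": {
  "rows": "0 0 0 1.5 0 -1 -0.3; 0 0 0 3 0 -1 -0.3; 0 0 0 3 0 1 -0.3; 0 0 0 3 0 3 -0.3; 0 0 0 3 0 5 -0.3; 0 0 0 3 0 5 -0.3"
}}

```text
time: 12.15
eef_pos: [0.5862, 0.0191, 0.0951]
tcp_rot: [-0.055, 0.998, 0.0, 0.005]
contact_force: [3.8, 6.2, 6.0]
opening: 0.52
finger_force: 30.6
```

Run:
```python
from h import *
s=ctrl.get_state(); print(toc(s["eef_pos"]),s["contact_force"],s["wrist_torque"],s["opening"])
```

```text
[-93.1471727    0.50491766  95.08856555] [3.83806536 6.21006484 6.01642812] [ 9.16605893e-01 -4.85632284e-01 -1.79889233e-05] 0.5204913342199464
```

Call:
{"op": "send_rows", "data": {
  "rows": "0 0 0 0 0 1 -0.3; 0 0 0 0 0 2 -0.3; 0 0 0 0 0 3 -0.3; 0 0 0 0 0 3 -0.3"
}}

```text
time: 12.65
eef_pos: [0.5866, 0.019, 0.0929]
tcp_rot: [-0.055, 0.998, -0.0, 0.005]
contact_force: [3.9, 5.4, 8.9]
opening: 0.521
finger_force: 30.7
```

Run:
```python
from h import *
s=ctrl.get_state(); print(toc(s["eef_pos"]),s["contact_force"],s["wrist_torque"],s["opening"])
c=ctrl.read_camera("wrist")
cv2.imwrite("pics/w7c.png",cv2.resize(c["color"][240:440,220:420,::-1],None,fx=2.9,fy=2.9))
for z,x in ((108.3,-92.3),(108.3,-87.5),(108.3,-78.3),(103,-84)): print(x,z,w2p(c,cw(x,z,0.8)))
g=c["color"][:,318].astype(int).sum(1)//3; print(list(g[335:405]))
```

```text
[-92.75461392   0.4362175   92.92753457] [3.86906085 5.42658464 8.93866051] [ 0.95200952 -0.38589786 -0.03730499] 0.5212630064235506
-92.3 108.3 [[318.72997243 370.45789148]]
-87.5 108.3 [[318.72631442 383.70295082]]
-78.3 108.3 [[318.71953966 408.2333111 ]]
-84 103 [[318.61281662 382.12780829]]
[np.int64(81), np.int64(84), np.int64(82), np.int64(83), np.int64(83), np.int64(82), np.int64(82), np.int64(82), np.int64(82), np.int64(84), np.int64(82), np.int64(82), np.int64(81), np.int64(81), np.int64(75), np.int64(120), np.int64(140), np.int64(148), np.int64(153), np.int64(149), np.int64(141), np.int64(140), np.int64(141), np.int64(142), np.int64(143), np.int64(144), np.int64(144), np.int64(143), np.int64(143), np.int64(143), np.int64(144), np.int64(144), np.int64(143), np.int64(142), np.int64(139), np.int64(153), np.int64(169), np.int64(187), np.int64(204), np.int64(221), np.int64(215), np.int64(203), np.int64(197), np.int64(193), np.int64(185), np.int64(176), np.int64(167), np.int64(150), np.int64(125), np.int64(120), np.int64(134), np.int64(158), np.int64(189), np.int64(187), np.int64(176), np.int64(161), np.int64(134), np.int64(138), np.int64(142), np.int64(140), np.int64(139), np.int64(136), np.int64(135), np.int64(135), np.int64(134), np.int64(133), np.int64(133), np.int64(134), np.int64(133), np.int64(133)]
```

Call:
{"op": "send_rows", "data": {
  "rows": "0 0 0 0 0 1 -0.3; 0 0 0 0 0 1 0.3; 0 0 0 0 0 0 0.7; 0 0 0 0 0 0 0.7; 0 0 0 2 0 -30 0.7; 0 0 0 5 0 -70 0.7; 0 0 0 20 0 -110 0.5; 0 0 0 40 0 -110 0"
}}

```text
time: 13.7
eef_pos: [0.5446, 0.0135, 0.2034]
tcp_rot: [-0.055, 0.998, -0.001, 0.004]
contact_force: [-0.3, 0.5, -1.0]
opening: 0.551
finger_force: 0.0
```

Run:
```python
from h import *
import pickle
s=ctrl.get_state(); print(toc(s["eef_pos"]),s["contact_force"],s["opening"])
c=ctrl.read_camera("wrist"); save(c,"w8.png"); pickle.dump(c,open("w8.pkl","wb"))
for t in ["lever","bail","keeper"]:
    for r in ctrl.look_for(c,t)[:1]: print(t,round(r["p"],2),toc(c2w(c,r["position"])))
for n,(x,z) in dict(nose=(-92.3,108.6),seat=(-85.5,102.4)).items(): print(n,w2p(c,cw(x,z,.8)))
from path import Qof
for q in (.8,.9,1.0,1.1,1.2,1.3):
    for r,h in ((81,10),(45,10)): print(q,r,w2p(c,cw(-133-r*np.cos(q)+h*np.sin(q),45+1.5+r*np.sin(q)+h*np.cos(q),.8))[0].round(1),end=" ")
    print()
red=(c["color"][:,:,0].astype(int)-c["color"][:,:,1]>70); ys,xs=np.where(red); print("red rows",ys.min(),ys.max(),xs.min(),xs.max())
```

```text
[-135.04418776   -0.36360421  203.44904606] [-0.33341128  0.47723704 -0.98055092] 0.5512701438968192
lever 0.87 [-138.75836063   -1.60624638   91.72178131]
bail 0.86 [-105.17407832    1.14132972   83.12661946]
keeper 0.84 [-46.922233    -5.46740519 105.92414433]
nose [[319.06951224 317.31177408]]
seat [[318.99978681 322.19946153]]
0.8 81 [319.3 167.7] 0.8 45 [319.  203.7] 
0.9 81 [319.4 181.9] 0.9 45 [319. 211.] 
1.0 81 [319.4 196.9] 1.0 45 [319.  218.6] 
1.1 81 [319.4 212.5] 1.1 45 [319.  226.2] 
1.2 81 [319.4 228.3] 1.2 45 [319.  233.7] 
1.3 81 [319.4 243.9] 1.3 45 [319.  241.2] 
red rows 178 214 297 340
```

View pics/w8.png

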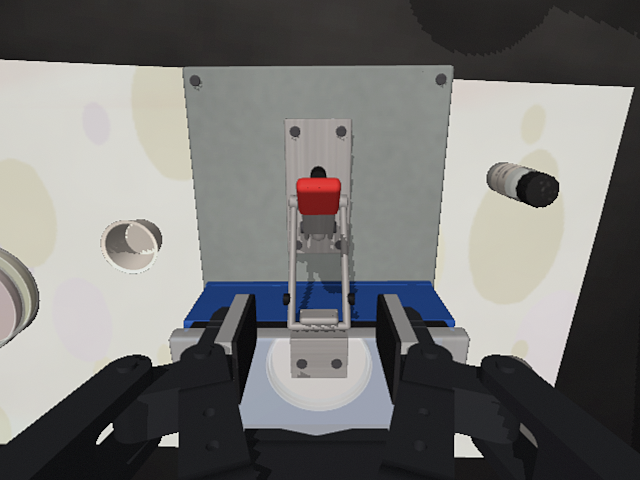

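Hooked: bar sits behind the nose at row ~327, lever lowered to q≈0.93 (red rows 178–214). Plan the lever press.

Run:
```python
from h import *
s=1.0; t=lambda q:(-133-72*np.cos(q)+10*np.sin(q)+11,45+s+72*np.sin(q)+10*np.cos(q)+22)
x0,z0=t(.95)
delta(cw(x0,z0+25,.5)); delta(cw(x0,z0+4,.5))
for q in np.arange(.95,-.01,-.1): x,z=t(q); print(round(q,2),"abs",round(x,1),round(z,1),"tool",round(x0-x,1),round(z0-z,1))
x,z=t(0);print(x,z,x0-x,z0-z)
```

```text
turn [ 0.  -0.  -0.1] shift [18.5 -0.  41.2]
turn [ 0.  -0.  -0.1] shift [18.5 -0.  62.2]
0.95 abs -155.7 132.4 tool 0.0 0.0
0.85 abs -162.0 128.7 tool 6.3 3.7
0.75 abs -167.9 124.4 tool 12.1 8.0
0.65 abs -173.3 119.5 tool 17.5 12.8
0.55 abs -178.2 114.2 tool 22.4 18.2
0.45 abs -182.5 108.3 tool 26.7 24.1
0.35 abs -186.2 102.1 tool 30.5 30.3
0.25 abs -189.3 95.5 tool 33.5 36.9
0.15 abs -191.7 88.6 tool 36.0 43.7
0.05 abs -193.4 81.6 tool 37.7 50.8
-194.0 78.0 38.2529726064941 54.38274723947376
```

Call:
{"op": "send_rows", "data": {
  "rows": "0 0 0 18.5 0 0 -1; 0 0 0 18.5 0 20 -1; 0 0 0 18.5 0 40 -1; 0 0 0 18.5 0 40 -1; 0 0 0 18.5 0 52 -1; 0 0 0 18.5 0 58 -1; 0 0 0 18.5 0 62 -1; 0 0 0 18.5 0 62 -1"
}}

```text
time: 14.9
eef_pos: [0.5242, 0.0122, 0.1372]
tcp_rot: [-0.055, 0.998, 0.0, -0.0]
contact_force: [0.0, -1.1, 0.4]
opening: 0.002
finger_force: 0.0
```

Run:
```python
from h import *
s=ctrl.get_state(); print(toc(s["eef_pos"]),s["contact_force"],s["opening"])
```

```text
[-155.47259469    0.66065615  137.15960407] [ 0.01372642 -1.10631395  0.40521124] 0.001897888027509454
```

Call:
{"op": "send_rows", "data": {
  "rows": "0 0 0 0 0 4.5 -1; 0 0 0 3 0 6.5 -1; 0 0 0 6 0 8.5 -1; 0 0 0 9 0 10.5 -1; 0 0 0 12 0 12.5 -1; 0 0 0 12 0 12.5 -1"
}}

```text
time: 15.65
eef_pos: [0.5123, 0.0108, 0.1248]
tcp_rot: [-0.055, 0.998, -0.0, 0.0]
contact_force: [1.7, 0.1, 0.5]
opening: 0.0
finger_force: 0.8
```

Run:
```python
from h import *
s=ctrl.get_state(); print(toc(s["eef_pos"]),s["contact_force"],s["opening"])
```

```text
[-167.46889034    0.55896317  124.7935277 ] [1.72747769 0.10723561 0.48298384] 0.0002591345198212964
```

Contact, light force. Continue along the arc to q≈0.35.

Call:
{"op": "send_rows", "data": {
  "rows": "0 0 0 3 0 2.5 -1; 0 0 0 5.5 0 5 -1; 0 0 0 8 0 7.5 -1; 0 0 0 10.5 0 10.5 -1; 0 0 0 12.5 0 13.5 -1; 0 0 0 14.5 0 16 -1; 0 0 0 16.5 0 19 -1; 0 0 0 18.5 0 22.5 -1"
}}

```text
time: 16.65
eef_pos: [0.4937, 0.0087, 0.102]
tcp_rot: [-0.055, 0.998, -0.0, -0.0]
contact_force: [0.6, -3.0, 2.2]
opening: 0.001
finger_force: 1.2
```

Run:
```python
from h import *
s=ctrl.get_state(); print(toc(s["eef_pos"]),s["contact_force"],s["opening"])
```

```text
[-186.25353144    0.60128141  101.99565316] [ 0.57188463 -2.96238915  2.23279634] 0.0008719599565933671
```

Call:
{"op": "send_rows", "data": {
  "rows": "0 0 0 1.5 0 3 -1; 0 0 0 3 0 6.5 -1; 0 0 0 4 0 9.5 -1; 0 0 0 5 0 12.5 -1; 0 0 0 6 0 15 -1; 0 0 0 6.5 0 17 -1; 0 0 0 7 0 19 -1; 0 0 0 7 0 19 -1"
}}

```text
time: 17.65
eef_pos: [0.4866, 0.0083, 0.083]
tcp_rot: [-0.055, 0.998, 0.0, -0.001]
contact_force: [0.7, 0.6, 0.6]
opening: 0.002
finger_force: 0.0
```

Run:
```python
from h import *
s=ctrl.get_state(); print(toc(s["eef_pos"]),s["contact_force"],s["opening"])
```

```text
[-193.29039973    0.92135891   82.95662834] [0.6535296  0.64133862 0.55425916] 0.001830704116325606
```

Call:
{"op": "send_rows", "data": {
  "rows": "0 0 0 0 0 1.5 -1; 0 0 0 0 0 3 -1; 0 0 0 0 0 4.5 -1; 0 0 0 0 0 4.5 -1"
}}

```text
time: 18.15
eef_pos: [0.4867, 0.0082, 0.0797]
tcp_rot: [-0.055, 0.998, 0.0, -0.001]
contact_force: [-5.3, -0.2, 8.7]
opening: -0.002
finger_force: 4.2
```

Run:
```python
from h import *
s=ctrl.get_state(); print(toc(s["eef_pos"]),s["contact_force"],s["opening"])
```

```text
[-193.19816057    0.81284796   79.7187249 ] [-5.30302544 -0.1505341   8.67761619] -0.001813043254605565
```

Call:
{"op": "send_rows", "data": {
  "rows": "0 0 0 0 0 1 -1; 0 0 0 0 0 2 -1; 0 0 0 0 0 2 -1"
}}

```text
time: 18.52
eef_pos: [0.4868, 0.0081, 0.0795]
tcp_rot: [-0.056, 0.998, 0.0, -0.002]
contact_force: [-9.3, 1.0, 19.5]
opening: 0.001
finger_force: 9.7
```

Run:
```python
from h import *
s=ctrl.get_state(); print(toc(s["eef_pos"]),s["contact_force"],s["wrist_torque"])
```

```text
[-193.11399702    0.79341101   79.48590527] [-9.27850609  1.01838233 19.48413205] [0.1059521  1.66284485 0.00475564]
```

Call:
{"op": "send_rows", "data": {
  "rows": "0 0 0 0 0 -6 -1; 0 0 0 0 0 -40 -1; 0 0 0 -20 0 -80 -1; 0 0 0 -50 0 -125 0; 0 0 0 -60 0 -170 0.5; 0 0 0 -60 0 -170 0.5; 0 0 0 -60 0 -170 0.5"
}}

```text
time: 19.4
eef_pos: [0.5461, 0.0148, 0.2457]
tcp_rot: [-0.055, 0.998, 0.0, -0.001]
contact_force: [-0.1, -1.0, -0.9]
opening: 0.745
finger_force: 0.0
```

Run:
```python
from h import *
s=ctrl.get_state(); print(toc(s["eef_pos"]),s["contact_force"],s["opening"])
c=ctrl.read_camera("wrist"); save(c,"w9.png")
for th in (.02,.03,.045,.065):
    f=lambda X,Z:(80+X*np.cos(th)+Z*np.sin(th),85-X*np.sin(th)+Z*np.cos(th))
    print(th,"nose",w2p(c,cw(*f(-173.5,13),.8))[0].round(1),w2p(c,cw(*f(-168.5,13),.8))[0].round(1),"lid",w2p(c,cw(*f(-159.5,13),60))[0].round(1),w2p(c,cw(*f(-159.5,13),-60))[0].round(1))
for q in (0,.03,.1,.2): print(q,[w2p(c,cw(-133-r*np.cos(q)+10*np.sin(q),47.5+r*np.sin(q)+10*np.cos(q),.8))[0,1].round(1) for r in (81,45)])
im=c["color"].astype(int); red=im[:,:,0]-im[:,:,1]>70; ys,xs=np.where(red); print("red",ys.min(),ys.max(),xs.min(),xs.max())
g=im.sum(2)//3
for u in (319,255,385): print(u,list(map(int,g[200:300,u])))
for r in ctrl.look_for(c,"lever")[:1]+ctrl.look_for(c,"bail")[:1]: print(r["p"],toc(c2w(c,r["position"])))
```

```text
[-133.49357895    0.77865956  245.69419696] [-0.07397702 -1.03715941 -0.86725363] 0.7451222811554088
0.02 nose [316.5 282.6] [316.5 288.9] lid [397.4 300. ] [233.4 300.2]
0.03 nose [316.5 283.8] [316.5 290.1] lid [397.8 301.2] [233.  301.4]
0.045 nose [316.5 285.6] [316.5 291.9] lid [398.5 303. ] [232.4 303.2]
0.065 nose [316.5 288.2] [316.5 294.5] lid [399.3 305.5] [231.5 305.8]
0 [np.float64(107.8), np.float64(157.3)]
0.03 [np.float64(108.2), np.float64(157.9)]
0.1 [np.float64(109.6), np.float64(159.5)]
0.2 [np.float64(112.6), np.float64(162.3)]
red 111 158 300 330
319 [141, 140, 142, 141, 142, 141, 142, 143, 131, 117, 115, 115, 117, 120, 123, 126, 125, 123, 123, 124, 124, 122, 110, 90, 94, 103, 104, 103, 103, 103, 102, 103, 103, 102, 103, 103, 102, 101, 93, 94, 97, 97, 96, 97, 97, 97, 98, 96, 97, 97, 96, 96, 95, 97, 97, 94, 129, 139, 140, 108, 92, 93, 95, 84, 61, 57, 74, 70, 64, 63, 62, 63, 63, 63, 61, 62, 63, 62, 60, 64, 111, 113, 111, 111, 110, 110, 145, 165, 160, 148, 132, 101, 103, 116, 105, 107, 111, 104, 108, 109]
255 [130, 130, 130, 130, 130, 131, 131, 131, 132, 132, 133, 1
[... 278 characters left out ...]
, 66, 60, 62, 63, 63, 63, 62, 61, 63, 63, 63, 61, 64, 62, 65, 62, 64, 63, 63, 63, 64, 63, 63, 63, 62, 63, 74, 40, 1, 101, 115, 111]
385 [127, 127, 127, 126, 126, 127, 128, 127, 127, 127, 127, 128, 127, 127, 126, 127, 128, 128, 128, 128, 128, 126, 126, 128, 127, 128, 127, 128, 128, 128, 129, 127, 128, 126, 126, 125, 126, 126, 125, 126, 128, 127, 128, 127, 127, 128, 127, 127, 127, 127, 129, 128, 129, 126, 127, 126, 125, 126, 125, 126, 125, 126, 130, 106, 70, 59, 78, 68, 61, 63, 62, 62, 60, 63, 64, 63, 62, 63, 62, 62, 63, 63, 63, 64, 63, 64, 63, 62, 63, 63, 63, 63, 58, 80, 46, 4, 80, 113, 116, 114]
0.78 [-153.2412414    -0.93661795   54.05787171]
0.63 [-102.66730553    1.58930257   75.81072751]
```

Lever is at its stop (red rows 111–158, predicted 108–157 at home), and keeper nose at row 286 means the lid is at about 0.03–0.045. I'm handing it in.

```bash
python3 -c "
from plant import ctrl; print(ctrl.sign_off())"
```

```text
the job is handed in; nothing more can be done
None
```

The lid is shut, the bail is hooked over the keeper, and the red lever is pressed down onto its stop. I handed the job in at about 19.5 s, with no result reported back. The camera puts the lid at about 0.03–0.045 rad (needs under 0.052), the highest reading while pushing was about 22 N, and nothing came near the vial, beaker or cup.

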